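Set the tumbler timer's thumbwheels

TASK

On the cream-white thumbwheel selector, set the code for the next polishing run: the red wheel's tab at position 4 and the yellow wheel's tab at position 2, counting the five white marks beside each wheel from 1 nearest the robot to 5 farthest away. Leave both wheels of the blue selector as they are.

Things in the scene. Friction and masses are not known exactly. Their poses are not given: they have to be found in the camera images.
- selector: Cream-white box fixed to the bench, 150 (x) by 160 (y) by 70 mm high. Origin: centre of its underside; x points away from the robot, y to the robot's left, z up; turned up to 20 degrees. Two wheels, radius 32, 24 wide, stand out of its top on one axle along y, 60 above the bench at x = 0: red at y = +30, yellow at y = -30. A like box in blue stands beside it, on either side.
- red_wheel (a joint): Angle of the red wheel, rad. 0: tab straight up; positive: leaning to the box's +x. White marks 1 to 5 on the fixed disc (radius 34) at the wheel's outer side are at -0.8, -0.4, 0, 0.4, 0.8; stops at -1, 1. The tab is a 6 mm fin ending in a crossbar, radius 7, 24 long along y, centre 62 from the axle. About 2 N there turns it; no detents; it stays where left.
- yellow_wheel (a joint): The same for the yellow wheel. Starts between -0.1 and 0.8.
- other_red_tab (a point): Centre of the crossbar of the red wheel of the blue selector (same build; to be left alone).
- other_yellow_tab (a point): Centre of the crossbar of the yellow wheel of the blue selector (to be left alone).
There are look-alikes about, which are no part of the job. Of the things shaped like the selector, the cream one is meant.

How it is judged:
By the outcome, as a careful person would: the job done as asked, in the order asked, and still so for the second after the job is handed in, with the robot touching nothing.
It also fails if it takes over 45 s, if anything falls off the work surface, if the arm or the gripper's body presses on something with over 40 N, if the wrist force passes 120 N, or if a joint passes its speed limit or range.

ROBOT

A 7-joint arm with a two-finger parallel gripper is mounted at the origin on the work surface. World frame = base frame: x ahead of the robot, y to its left, z up, the work surface at z = 0. Lengths are in m, angles in rad, forces in N, time in s.
With the tool pointing down it reaches from about 0.4 to 0.85 m from the base axis. Payload 10.4 kg.
Tool frame: the origin (TCP) lies at the very end of the fingers, on their centre line; the grasp point (between the pads) lies 19 mm behind it; z points along the fingers, y is the direction in which the jaws open and shut (so a half turn about z gives the same grasp; the last joint's range is limited). The gripper opens to 87 mm and grips with 3 to 60 N. Pads are 19 mm wide; open, the fingers measure 117 mm over their backs; the gripper's body (75 mm by 190 mm) begins 51 mm behind the grasp point.
Start: joints at [1.149, 0.332, -0.065, 1.46, 0.022, 1.35, -0.088], TCP at [0.243, -0.576, 0.223] pointing down, gripper open.
Joint ranges: [-2.6, 2.6], [-0.5, 2.12], [-1.47, 1.34], [0.16, 2.42], [-1.27, 4.41], [0.06, 2.06], [-2.6, 2.6]. Speed limits (rad/s): [2.22, 2.22, 2.79, 2.79, 3.14, 3.14, 3.14].

INTERFACE

Orientations are given as a unit quaternion [x, y, z, w].
In Python, from bench import read_state, camera, close_job gives the robot as it stands.
- The arm moves only by the shell command python3 -m inch 'ROWS' [OPENING] [FORCE]. ROWS is JSON, a list of rows, each a list of 6 numbers: the shift along the tool's x, y, z as a fraction of full scale, then the turn, a rotation vector about the tool's x, y, z as a fraction of full scale. In form: [[tx, ty, tz, ax, ay, az], ...]. A call has 1 to 5 rows; each row shifts and turns the commanded pose from where the row before left it, along the tool's axes as they then stand; what a row does not reach is not made up. Full scale, the value 1, is 0.04 m for a shift and 120 degrees for a turn. A row lasts 1/8 s, in which the tool goes at most 62.5 mm and 10.7 degrees, less where a joint would pass 70% of its speed; a pose out of reach is approached as far as the arm can. A call with a number of a shift or a turn outside -1 to 1 is refused whole. A call with a gripper value outside its range is refused whole. OPENING is the opening, from -1 (shut) to 1 (fully open), so that 0 is half open, set as the call begins (- or left out, the last holds). The fingers move at their own pace and stop on an object; FORCE is the grip in N (left out, the last holds). Time passes only in rows, so rows that do not move let the fingers close. It gives the time, the measured TCP pose, the force and the opening at its end, in the units of the state.
- read_state(): the state, without advancing time (a new reading comes with each control period).
- camera(name): name is "scene" or "top" or "wrist"; returns a dict with "img" (384x512x3 uint8, red, green, blue), "depth" (384x512 float32, m along the optical axis (not along the pixel's ray), 0 where there is no reading), "fx", "fy", "cx", "cy" (pixels), "position" and "orientation" of the camera in the world; the wrist camera has in their place "tool_from_camera" (4x4, takes a point from camera to tool coordinates, whose origin is the TCP and whose axes are the flange's). Camera axes: x right, y down, z forward; pixel columns grow to the right and rows downward; lengths in m; the calibration is good to about 2 mm. The wrist camera is an equidistant fisheye: a pixel r from the principal point sees the ray r / f radians off the axis. A picture is of the moment at which its call begins: read the wrist's pose just before it.
- close_job(): hands the job in, once; it reports no verdict.
The state is a dict: "time": time; "joint_positions": joint angles; "joint_vel": joint speeds; "joint_torque": joint torques, N m; "ee_pos": TCP position; "eef_rot": TCP orientation; "ft_force": force on the tool from outside, world axes, zero at the start; "torque": the same for the moment, N m; "width": finger opening in m.
Only numpy, scipy, OpenCV 4.12 (cv2) and the standard library are available. Lean on these libraries where they do the work, as an engineer would, in place of code of your own. Each camera call takes 0.05 s, during which the arm holds its last target.

## Working session

There is one attempt and no reset: what is moved stays moved. The work goes in short steps, Python scripts to look and compute and a shell command to move; the robot and the scene stay as the last step left them, time stands still between calls to the robot, and variables do not carry over. Pictures are saved under pics/ and viewed, and the job is handed in when it is done.

```bash
ls; mkdir -p pics
python3 - <<'E'
from bench import read_state,camera
import cv2,numpy as np
print(read_state())
for n in("scene","top"):
    c=camera(n);cv2.imwrite(f"pics/{n}0.png",c["img"][:,:,::-1]);np.savez(f"{n}0.npz",**c)
    print(n,c["fx"],c["fy"],c["cx"],c["cy"],c["position"],c["orientation"])
E
```

```text
pics
{'time': 0.0, 'joint_positions': array([ 1.1494272 ,  0.33289369, -0.0647148 ,  1.46098596,  0.02159974,
        1.34988697, -0.08849538]), 'joint_vel': array([-0.00105426,  0.00063272, -0.0003152 ,  0.00122857, -0.00075962,
       -0.00023467, -0.00079008]), 'joint_torque': array([-2.03424711e-04, -6.23259473e+01,  2.45830603e-02, -3.89897203e+01,
       -6.11802726e-02,  3.96525313e-02,  1.23721584e-04]), 'ee_pos': array([ 0.24252214, -0.57558779,  0.22171904]), 'eef_rot': array([ 9.80184383e-01,  1.98085911e-01, -1.77773399e-04, -7.17465475e-04]), 'ft_force': array([-0.40294833,  0.1227221 , -0.73010841]), 'torque': array([-0.03270855,  0.01565169, -0.03236175]), 'width': 0.08679851407717874}
scene 375.3166809707816 375.3166809707816 258.01019844904334 199.21937738169 [ 0.80187603 -0.36963388  1.02015295] [ 0.90440504  0.31011005 -0.10028652 -0.27536501]
top 369.2712814987084 369.2712814987084 255.02917334704034 187.68192143522623 [0.37105227 0.12300747 1.06071867] [-0.70012902  0.71364884 -0.01875759  0.01314686]
```

View pics/scene0.png

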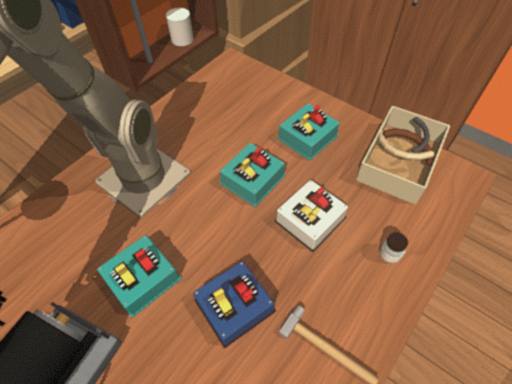

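View pics/top0.png

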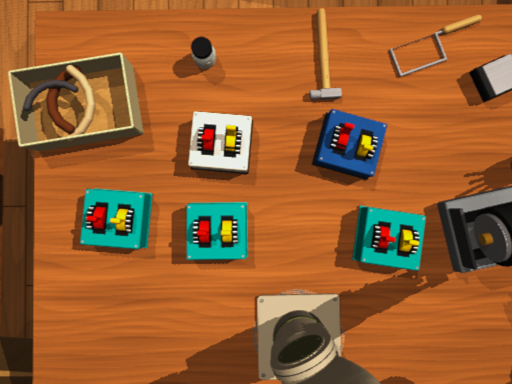

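The scene picture shows one white/cream selector at (312,213), a blue one at (235,303) and teal ones at (138,275), (253,173) and (309,131). In the top view the cream one is at (221,142), the blue one at (350,144), and the teal ones at (116,219), (217,231) and (390,238). The cream one is the only white box. I'll enlarge it to confirm.

```bash
cat > h.py <<'E'
import numpy as np,cv2
from scipy.spatial.transform import Rotation as R
def load(n): return dict(np.load(f"{n}.npz",allow_pickle=True))
def proj(c,P):
    q=R.from_quat(c["orientation"]).inv().apply(np.atleast_2d(P)-c["position"])
    return np.c_[c["fx"]*q[:,0]/q[:,2]+c["cx"],c["fy"]*q[:,1]/q[:,2]+c["cy"]]
def pts(c):
    v,u=np.mgrid[:384,:512]; d=c["depth"]
    p=np.stack([(u-c["cx"])/c["fx"]*d,(v-c["cy"])/c["fy"]*d,d],-1)
    return R.from_quat(c["orientation"]).apply(p.reshape(-1,3)).reshape(384,512,3)+c["position"]
def plane(c,uv,z):
    uv=np.atleast_2d(uv).astype(float)
    r=R.from_quat(c["orientation"]).apply(np.c_[(uv[:,0]-c["cx"])/c["fx"],(uv[:,1]-c["cy"])/c["fy"],np.ones(len(uv))])
    return c["position"]+r*((z-c["position"][2])/r[:,2])[:,None]
E
python3 - <<'E'
from h import *
t=load("top0");s=load("scene0")
a=cv2.resize(t["img"][100:185,180:262],None,fx=5,fy=5,interpolation=cv2.INTER_CUBIC)
b=cv2.resize(s["img"][170:255,270:352],None,fx=5,fy=5,interpolation=cv2.INTER_CUBIC)
cv2.imwrite("pics/crop0.png",np.hstack([a,b[:a.shape[0]]])[:,:780,::-1])
for n,c,box in(("top",t,(185,105,260,180)),("scene",s,(270,175,350,252))):
    P=pts(c);hsv=cv2.cvtColor(c["img"],cv2.COLOR_RGB2HSV);H,S,V=[hsv[...,i].astype(int) for i in range(3)]
    roi=np.zeros((384,512),bool);roi[box[1]:box[3],box[0]:box[2]]=1
    wh=roi&(S<60)&(V>150)&(abs(P[...,2]-.07)<.008)
    k=cv2.morphologyEx(wh.astype(np.uint8),cv2.MORPH_OPEN,np.ones((3,3)))
    q=P[k>0];
    r=cv2.minAreaRect(cv2.findContours(k,cv2.RETR_EXTERNAL,cv2.CHAIN_APPROX_NONE)[0].__iter__().__next__()) if 0 else None
    uv=np.argwhere(k>0)[:,::-1]
    X=plane(c,uv,.07)[:,:2].astype(np.float32)
    print(n,"rect",cv2.minAreaRect(X*1000),"zmed",np.median(q[:,2]),len(q))
    for nm,m in(("red",((H<8)|(H>172))&(S>150)&(V>60)),("yel",(H>20)&(H<35)&(S>150)&(V>60))):
        m=m&roi&(P[...,2]>.06);q=P[m]
        print(n,nm,m.sum(),q.mean(0).round(4),"zmax",q[:,2].max().round(4),"top pts",q[q[:,2]>q[:,2].max()-.008].mean(0).round(4),len(q[q[:,2]>q[:,2].max()-.008]),"xrange",np.percentile(q[:,0],[0,2,98,100]).round(3))
E
```

```text
top rect ((545.4756469726562, 206.67344665527344), (158.3958282470703, 147.3752899169922), 83.99793243408203) zmed 0.07051114528860547 2126
top red 230 [0.5452 0.2365 0.0987] zmax 1.0607 top pts [0.3711 0.123  1.0607] 1 xrange [0.371 0.521 0.575 0.578]
top yel 245 [0.5454 0.1767 0.1034] zmax 1.0607 top pts [0.3711 0.123  1.0607] 2 xrange [0.371 0.517 0.573 0.582]
scene rect ((548.7039794921875, 203.73355102539062), (161.03970336914062, 149.3971405029297), 83.64395904541016) zmed 0.0678380838967364 1391
scene red 200 [0.5543 0.2273 0.1007] zmax 1.0202 top pts [ 0.8019 -0.3696  1.0202] 2 xrange [0.523 0.525 0.576 0.802]
scene yel 78 [0.5553 0.1733 0.0935] zmax 0.1216 top pts [0.5696 0.172  0.1184] 15 xrange [0.526 0.527 0.573 0.574]
```

View pics/crop0.png

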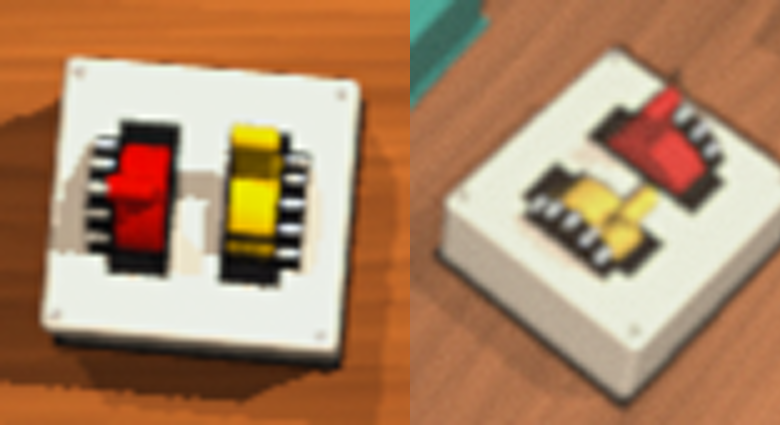

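The crop confirms it: a cream box with the red wheel on the left (+y) and the yellow on the right, and the marks on the outer sides. Next I'll measure the tab angles in the box frame.

```bash
cat >> h.py <<'E'
def tabs(c,box,ctr,yaw,verbose=1):
    P=pts(c);hsv=cv2.cvtColor(c["img"],cv2.COLOR_RGB2HSV);H,S,V=[hsv[...,i].astype(int) for i in range(3)]
    roi=np.zeros((384,512),bool);roi[box[1]:box[3],box[0]:box[2]]=1
    out={}
    for nm,m in(("red",((H<8)|(H>172))&(S>150)&(V>40)),("yel",(H>20)&(H<35)&(S>130)&(V>40))):
        q=P[m&roi&(P[...,2]>.05)&(P[...,2]<.2)]-[ctr[0],ctr[1],0]
        q=R.from_euler('z',-yaw).apply(q)
        rad=np.hypot(q[:,0],q[:,2]-.06);th=np.arctan2(q[:,0],q[:,2]-.06)
        k=rad>.042
        kc=rad>.052
        print(nm,"n",k.sum(),"y",q[:,1].mean().round(4),"th fin med",np.median(th[k]).round(3),"crossbar",kc.sum(),np.median(th[kc]).round(3),"maxr",rad.max().round(4),"wheel xmean",q[rad<.036][:,0].mean().round(4),"rmed",np.median(rad[rad<.036]).round(4))
        if kc.sum(): print("   bar world", (R.from_euler('z',yaw).apply(q[kc]).mean(0)+[ctr[0],ctr[1],0]).round(4))
E
python3 - <<'E'
from h import *
tabs(load("top0"),(185,105,260,180),(.5455,.2067),np.radians(-6.2))
tabs(load("scene0"),(270,175,350,252),(.5487,.2037),np.radians(-6.2))
tabs(load("top0"),(310,105,390,185),(.5455,-.145),np.radians(-20),)
E
```

```text
red n 53 y 0.0303 th fin med -0.072 crossbar 53 -0.072 maxr 0.0729 wheel xmean -0.0021 rmed 0.0318
   bar world [0.5438 0.236  0.1273]
yel n 74 y -0.0293 th fin med 0.413 crossbar 51 0.412 maxr 0.0729 wheel xmean -0.0049 rmed 0.0318
   bar world [0.5685 0.174  0.1198]
red n 43 y 0.0298 th fin med -0.09 crossbar 34 -0.086 maxr 0.0704 wheel xmean 0.0016 rmed 0.0284
   bar world [0.5461 0.2344 0.1242]
yel n 35 y -0.0286 th fin med 0.416 crossbar 31 0.416 maxr 0.0676 wheel xmean 0.0035 rmed 0.0297
   bar world [0.5713 0.171  0.1173]
red n 71 y 0.0222 th fin med 0.228 crossbar 51 0.242 maxr 0.0674 wheel xmean -0.0054 rmed 0.033
   bar world [ 0.5682 -0.1288  0.1203]
yel n 56 y -0.0379 th fin med -0.313 crossbar 53 -0.311 maxr 0.0756 wheel xmean -0.0014 rmed 0.0303
   bar world [ 0.5122 -0.1746  0.126 ]
```

Before the move: the red tab is at about -0.08 (goal +0.4) and the yellow at about +0.41 (goal -0.4). The radii and heights match the given build. I'll do red first. First I lift and turn so that tool y is along the box's x and tool x along the box's y.

```bash
python3 -m inch '[[0,0,-0.3,0,0,-0.05],[0,0,-0.3,0,0,-0.05],[0,0,-0.3,0,0,-0.05],[0,0,-0.3,0,0,-0.05],[0,0,-0.3,0,0,-0.05]]' 1 ; python3 -m inch '[[0,0,0,0,0,-0.05],[0,0,0,0,0,-0.05],[0,0,0,0,0,-0.05],[0,0,0,0,0,-0.05],[0,0,0,0,0,-0.057]]'
python3 - <<'E'
from h import *
from bench import read_state
s=read_state();M=R.from_quat(s["eef_rot"]).as_matrix();print(M.round(3),s["ee_pos"],s["joint_positions"].round(2))
d=M.T@(np.array([.546,.235,.22])-s["ee_pos"]);print(d/.04)
E
```

```text
time: 0.72
ee_pos: [0.2426, -0.5758, 0.2825]
eef_rot: [0.895, 0.447, 0.0, -0.0]
ft_force: [-0.2, -0.9, 0.7]
width: 0.0872
time: 1.35
ee_pos: [0.2426, -0.5758, 0.2821]
eef_rot: [0.744, 0.669, 0.0, -0.0]
ft_force: [-0.1, -0.1, -0.2]
width: 0.0871
[[ 0.106  0.994 -0.   ]
 [ 0.994 -0.106  0.001]
 [ 0.001 -0.    -1.   ]] [ 0.24261404 -0.57579339  0.28208384] [ 1.25  0.32 -0.2   1.36  0.06  1.47  0.95]
[20.95968866  5.38942926  1.56448437]
```

```bash
python3 -m inch '[[0.8,0.6,0,0,0,0],[0.8,0.6,0,0,0,0],[0.8,0.6,0,0,0,0],[0.8,0.6,0,0,0,0],[0.8,0.6,0,0,0,0]]'; python3 -m inch '[[1,0.4,0,0,0,0],[1,0.4,0,0,0,0],[1,0.4,0,0,0,0],[1,0.4,0,0,0,0],[1,0.4,0,0,0,0]]';python3 -m inch '[[1,0,0,0,0,0],[1,0,0,0,0,0],[1,0,0,0,0,0],[1,0,0,0,0,0],[1,0,0,0,0,0]]';python3 -m inch '[[1,0,0,0,0,0],[1,0,0,0,0,0],[1,0,0,0,0,0],[0.8,0,0.5,0,0,0],[0.5,0,0.5,0,0,0]]'
cat > m.py <<'E'
from h import *
from bench import read_state,camera
import sys
def go(x,y,z):
    s=read_state();M=R.from_quat(s["eef_rot"]).as_matrix();print(M.round(3).tolist(),s["ee_pos"].round(4),s["joint_positions"].round(2),s["ft_force"].round(1))
    print("rows:",((M.T@(np.array([x,y,z])-s["ee_pos"]))/.04).round(3))
E
python3 -c "
from m import *
go(.544,.235,.2)"
```

```text
time: 1.98
ee_pos: [0.3802, -0.429, 0.2822]
eef_rot: [0.745, 0.667, -0.0, -0.0]
ft_force: [-0.3, 0.8, -0.8]
width: 0.087
time: 2.6
ee_pos: [0.4814, -0.2388, 0.2823]
eef_rot: [0.745, 0.667, -0.0, -0.0]
ft_force: [0.4, -0.2, 0.7]
width: 0.0871
time: 3.22
ee_pos: [0.5028, -0.0401, 0.2823]
eef_rot: [0.745, 0.667, -0.0, -0.0]
ft_force: [-0.1, -0.5, 0.4]
width: 0.0869
time: 3.85
ee_pos: [0.5217, 0.1315, 0.2419]
eef_rot: [0.744, 0.668, 0.0, -0.0]
ft_force: [1.4, 0.1, -0.6]
width: 0.0869
[[0.108, 0.994, 0.0], [0.994, -0.108, 0.0], [0.0, -0.0, -1.0]] [0.5217 0.1315 0.2419] [ 0.35  0.21 -0.78  1.63  0.15  1.36 -0.55] [ 1.4  0.1 -0.6]
rows: [2.633 0.274 1.048]
```

```bash
python3 -m inch '[[0.9,0.1,0.2,0,0,0],[0.9,0.1,0.2,0,0,0],[0.83,0.07,0.2,0,0,0],[0,0,0,0,0,0]]'
python3 - <<'E'
from m import *
go(.544,.235,.11)
s=read_state();w=camera("wrist");s2=read_state()
w["ee"]=s["ee_pos"];w["q"]=s["eef_rot"];np.savez("w1.npz",**w)
print(w["tool_from_camera"],w["fx"],w["cx"],w["cy"])
cv2.imwrite("pics/w1.png",cv2.resize(w["img"],None,fx=1.5,fy=1.5)[:,:,::-1])
E
```

```text
time: 4.35
ee_pos: [0.5431, 0.2357, 0.2173]
eef_rot: [0.744, 0.669, -0.001, -0.001]
ft_force: [-0.7, 0.2, 0.5]
width: 0.0867
[[0.106, 0.994, -0.002], [0.994, -0.106, 0.001], [0.001, -0.003, -1.0]] [0.5431 0.2357 0.2173] [ 0.15  0.37 -0.8   1.53  0.27  1.36 -0.78] [-0.7  0.2  0.5]
rows: [-0.017  0.032  2.682]
[[-6.56903676e-04 -9.63715563e-01 -2.66930481e-01  7.33870695e-02]
 [ 9.99999739e-01 -7.13130258e-04  1.13704601e-04  6.99329169e-04]
 [-2.99935096e-04 -2.66930337e-01  9.63715780e-01 -1.62452998e-01]
 [ 0.00000000e+00  0.00000000e+00  0.00000000e+00  1.00000000e+00]] 297.3186396354542 256.2292826508434 188.5172056468705
```

View pics/w1.png

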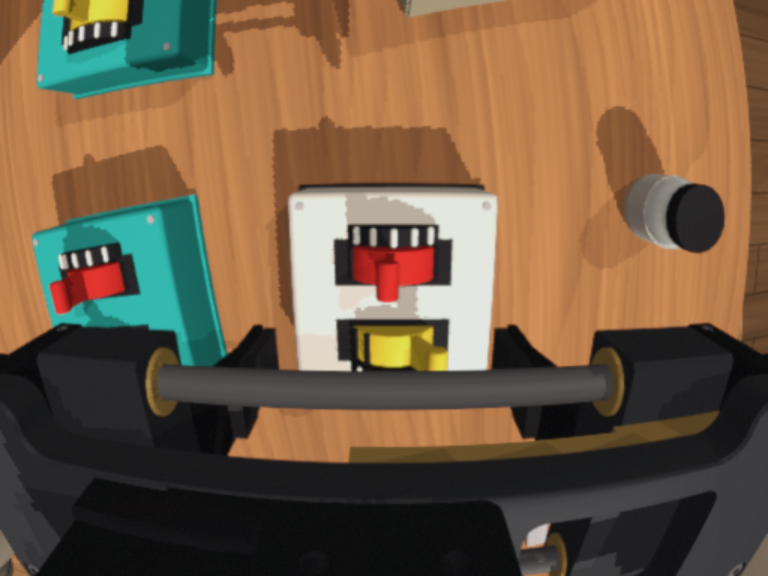

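The wrist view shows the red tab at about (387,280) in the enlarged image, upright, with yellow below it at (437,358). The fingers straddle the column. I'll check the position by wrist depth.

```bash
cat >> m.py <<'E'
def wtab(w,ctr,yaw):
    v,u=np.mgrid[:384,:512];a=u-w["cx"];b=v-w["cy"];r=np.hypot(a,b)+1e-9;t=r/w["fx"]
    d=w["depth"];p=np.stack([np.tan(t)*a/r*d,np.tan(t)*b/r*d,d],-1).reshape(-1,3)
    T=w["tool_from_camera"];p=p@T[:3,:3].T+T[:3,3]
    P=(R.from_quat(w["q"]).apply(p)+w["ee"]).reshape(384,512,3)
    hsv=cv2.cvtColor(w["img"],cv2.COLOR_RGB2HSV);H,S,V=[hsv[...,i].astype(int) for i in range(3)]
    near=(np.hypot(P[...,0]-ctr[0],P[...,1]-ctr[1])<.09)&(d>0)
    wh=near&(S<60)&(V>150)&(abs(P[...,2]-.07)<.006)
    print("white z",np.median(P[wh][:,2]).round(4),"rect",cv2.minAreaRect((P[wh][:,:2]*1000).astype(np.float32)))
    for nm,m in(("red",((H<8)|(H>172))&(S>150)&(V>40)),("yel",(H>20)&(H<35)&(S>130)&(V>40))):
        q=P[m&near&(P[...,2]>.05)&(P[...,2]<.15)]-[ctr[0],ctr[1],0]
        q=R.from_euler('z',-yaw).apply(q);rad=np.hypot(q[:,0],q[:,2]-.06);th=np.arctan2(q[:,0],q[:,2]-.06);k=rad>.045
        print(nm,k.sum(),"y",q[k][:,1].mean().round(4),"ymax",q[:,1].max().round(4),"th",np.median(th[k]).round(3),"maxr",rad.max().round(4))
        if k.sum(): print("  world",(R.from_euler('z',yaw).apply(q[k]).mean(0)+[ctr[0],ctr[1],0]).round(4))
    return P
E
python3 - <<'E'
from m import *
wtab(load("w1"),(.547,.205),np.radians(-6.2))
E
```

```text
white z 0.0702 rect ((547.7630615234375, 220.26683044433594), (135.6687774658203, 149.363037109375), 83.9676284790039)
red 400 y 0.0361 ymax 0.0492 th -0.075 maxr 0.0705
  world [0.5458 0.2414 0.1267]
yel 301 y -0.0201 ymax -0.0133 th 0.397 maxr 0.0694
  world [0.5691 0.1824 0.1155]
```

The three views agree to about 2 mm: the box centre is near (0.547, 0.205). I'll descend over the red bar.

```bash
python3 -m inch '[[0,0.05,0.6,0,0,0],[0,0,0.6,0,0,0],[0,0,0.6,0,0,0],[0,0,0.5,0,0,0],[0,0,0.3,0,0,0]]'; python3 -m inch '[[0,0,0,0,0,0],[0,0,0,0,0,0],[0,0,0,0,0,0],[0,0,0,0,0,0],[0,0,0,0,0,0]]' -1 5;python3 -m inch '[[0,0,0,0,0,0],[0,0,0,0,0,0],[0,0,0,0,0,0]]'; python3 -c "
from m import *
go(.5745,.235,.107)"
```

```text
time: 5.03
ee_pos: [0.5462, 0.2319, 0.1136]
eef_rot: [0.745, 0.667, -0.0, 0.0]
ft_force: [0.2, -0.7, -0.1]
width: 0.0871
time: 5.65
ee_pos: [0.5463, 0.2328, 0.1147]
eef_rot: [0.745, 0.667, 0.0, 0.0]
ft_force: [-0.3, 0.4, -1.3]
width: 0.0448
time: 6.02
ee_pos: [0.5461, 0.2328, 0.1145]
eef_rot: [0.745, 0.667, -0.0, -0.0]
ft_force: [-2.5, 0.0, 2.3]
width: 0.015
[[0.11, 0.994, -0.0], [0.994, -0.11, -0.0], [-0.0, -0.0, -1.0]] [0.5461 0.2328 0.1145] [ 0.13  0.46 -0.77  1.64  0.34  1.18 -0.83] [-2.5  0.   2.3]
rows: [0.132 0.701 0.188]
```

Gripped: the width is 15 mm against a 14 mm bar. I'll carry it to about +0.4 along the arc.

```bash
python3 -m inch '[[0,0.15,0,0,0,0],[0,0.15,0.02,0,0,0],[0,0.15,0.03,0,0,0],[0,0.15,0.04,0,0,0],[0,0.1,0.03,0,0,0]]';python3 -m inch '[[0,0,0,0,0,0],[0,0,0,0,0,0]]'
python3 - <<'E'
from m import *
go(.574,.235,.107)
ctr=(.547,.205);yaw=np.radians(-6.2)
s=read_state();w=camera("wrist");w["ee"]=s["ee_pos"];w["q"]=s["eef_rot"];wtab(w,ctr,yaw);cv2.imwrite("pics/w2.png",w["img"][:,:,::-1])
c=camera("scene");tabs(c,(270,175,350,252),(.5487,.2037),yaw);cv2.imwrite("pics/s2.png",c["img"][:,:,::-1])
E
```

```text
time: 6.65
ee_pos: [0.5745, 0.2297, 0.1095]
eef_rot: [0.745, 0.667, 0.0, -0.0]
ft_force: [-2.6, 0.2, 1.8]
width: 0.0136
time: 6.9
ee_pos: [0.5744, 0.2297, 0.1096]
eef_rot: [0.745, 0.667, 0.0, 0.0]
ft_force: [1.6, 1.1, -1.9]
width: 0.0137
[[0.11, 0.994, 0.001], [0.994, -0.11, 0.0], [0.0, 0.001, -1.0]] [0.5744 0.2297 0.1096] [ 0.11  0.51 -0.75  1.58  0.36  1.19 -0.82] [ 1.6  1.1 -1.9]
rows: [ 0.132 -0.024  0.066]
white z 0.0702 rect ((555.17431640625, 239.3765869140625), (114.28631591796875, 152.55215454101562), 54.889278411865234)
red 1105 y 0.0377 ymax 0.0497 th 0.379 maxr 0.0704
  world [0.5752 0.2399 0.1195]
yel 227 y -0.0138 ymax 0.0236 th 0.437 maxr 0.0917
  world [0.5686 0.1888 0.1107]
red n 21 y 0.0266 th fin med 0.364 crossbar 17 0.364 maxr 0.0681 wheel xmean -0.0008 rmed 0.029
   bar world [0.5729 0.2238 0.1174]
yel n 36 y -0.0286 th fin med 0.42 crossbar 32 0.42 maxr 0.0699 wheel xmean 0.0029 rmed 0.0299
   bar world [0.5716 0.1709 0.118 ]
```

View pics/w2.png

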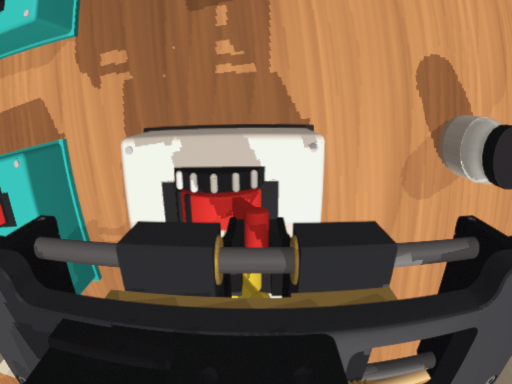

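```bash
python3 -m inch '[[0,0,0,0,0,0],[0,0,0,0,0,0],[0,0,0,0,0,0],[0,0,0,0,0,0],[0,0,0,0,0,0]]' 0 20;python3 -m inch '[[0,0,-0.4,0,0,0],[0,0,-0.6,0,0,0],[0,0,-0.7,0,0,0],[0,0,-0.7,0,0,0],[0,0,0,0,0,0]]'
python3 - <<'E'
from m import *
go(.569,.174,.107)
ctr=(.547,.205);yaw=np.radians(-6.2)
s=read_state();w=camera("wrist");w["ee"]=s["ee_pos"];w["q"]=s["eef_rot"];wtab(w,ctr,yaw);cv2.imwrite("pics/w3.png",w["img"][:,:,::-1]);np.savez("w3.npz",**w)
c=camera("scene");tabs(c,(270,175,350,252),(.5487,.2037),yaw)
c=camera("top");tabs(c,(185,105,260,180),(.5455,.2067),yaw)
E
```

```text
time: 7.62
ee_pos: [0.5741, 0.2297, 0.1097]
eef_rot: [0.745, 0.667, -0.0, 0.0]
ft_force: [-0.6, 0.1, 0.3]
width: 0.0426
time: 8.25
ee_pos: [0.5751, 0.2306, 0.2092]
eef_rot: [0.745, 0.667, 0.002, 0.001]
ft_force: [0.1, -0.3, 0.1]
width: 0.0436
[[0.11, 0.994, 0.004], [0.994, -0.11, 0.002], [0.002, 0.004, -1.0]] [0.5751 0.2306 0.2092] [ 0.13  0.43 -0.78  1.47  0.3   1.36 -0.77] [ 0.1 -0.3  0.1]
rows: [-1.43  -0.007  2.552]
white z 0.0702 rect ((547.8966674804688, 222.25729370117188), (132.25013732910156, 149.67578125), 83.44695281982422)
red 470 y 0.0358 ymax 0.0464 th 0.369 maxr 0.0699
  world [0.5746 0.238  0.1191]
yel 262 y -0.0186 ymax -0.0134 th 0.416 maxr 0.0697
  world [0.5702 0.1838 0.115 ]
red n 33 y 0.0296 th fin med 0.369 crossbar 30 0.367 maxr 0.0675 wheel xmean 0.0011 rmed 0.029
   bar world [0.5747 0.2303 0.1183]
yel n 35 y -0.0289 th fin med 0.415 crossbar 30 0.422 maxr 0.0682 wheel xmean 0.0035 rmed 0.0292
   bar world [0.5715 0.1702 0.1179]h.py:25: RuntimeWarning: Mean of empty slice.
  print(nm,"n",k.sum(),"y",q[:,1].mean().round(4),"th fin med",np.median(th[k]).round(3),"crossbar",kc.sum(),np.median(th[kc]).round(3),"maxr",rad.max().round(4),"wheel xmean",q[rad<.036][:,0].mean().round(4),"rmed",np.median(rad[rad<.036]).round(4))
  ret = ret.dtype.type(ret / rcount)
  return _methods._mean(a, axis=axis, dtype=dtype,
Traceback (most recent call last):
  File "h.py", line 25, in tabs
    print(nm,"n",k.sum(),"y",q[:,1].mean().round(4),"th fin med",np.median(th[k]).round(3),"crossbar",kc.sum(),np.median(th[kc]).round(3),"maxr",rad.max().round(4),"wheel xmean",q[rad<.036][:,0].mean().round(4),"rmed",np.median(rad[rad<.036]).round(4))
                                                                                                                                                 ~~~~~~~^^
ValueError: zero-size array to reduction operation maximum which has no identity
```

View pics/w3.png

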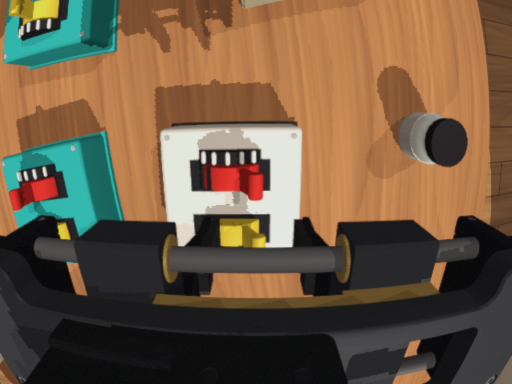

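Red reads about 0.37 in both views, slightly short. I'll calibrate against the white marks themselves in the wrist view.

Run:
```python
from m import *
import contextlib
for n in("w1","w3"):
    w=load(n);ctr=(.547,.205);yaw=np.radians(-6.2)
    P=wtab(w,ctr,yaw)
    q=R.from_euler('z',-yaw).apply((P-[ctr[0],ctr[1],0]).reshape(-1,3)).reshape(P.shape)
    hsv=cv2.cvtColor(w["img"],cv2.COLOR_RGB2HSV)
    m=(hsv[...,1]<50)&(hsv[...,2]>120)&(q[...,1]>.038)&(q[...,1]<.06)&(abs(q[...,0])<.04)&(q[...,2]>.076)&(q[...,2]<.1)
    nl,lab,st,ce=cv2.connectedComponentsWithStats(m.astype(np.uint8))
    for i in range(1,nl):
        if st[i,4]>4:
            a=q[lab==i].mean(0);print(ce[i].round(1),st[i,4],a.round(4),"th",np.arctan2(a[0],a[2]-.06).round(3),"r",np.hypot(a[0],a[2]-.06).round(4))
```

```text
white z 0.0702 rect ((547.7630615234375, 220.26683044433594), (135.6687774658203, 149.363037109375), 83.9676284790039)
red 400 y 0.0361 ymax 0.0492 th -0.075 maxr 0.0705
  world [0.5458 0.2414 0.1267]
yel 301 y -0.0201 ymax -0.0133 th 0.397 maxr 0.0694
  world [0.5691 0.1824 0.1155]
[237.5 156.9] 41 [-0.0256  0.055   0.086 ] th -0.777 r 0.0365
[276.  158.4] 51 [0.0124 0.0549 0.0935] th 0.355 r 0.0358
[287.  157.1] 50 [0.0241 0.0547 0.0847] th 0.774 r 0.0345
[248.5 158.4] 39 [-0.0143  0.0549  0.094 ] th -0.398 r 0.0369
[262.1 159.1] 56 [-0.0012  0.0544  0.0955] th -0.033 r 0.0355
white z 0.0702 rect ((547.8966674804688, 222.25729370117188), (132.25013732910156, 149.67578125), 83.44695281982422)
red 470 y 0.0358 ymax 0.0464 th 0.369 maxr 0.0699
  world [0.5746 0.238  0.1191]
yel 262 y -0.0186 ymax -0.0134 th 0.416 maxr 0.0697
  world [0.5702 0.1838 0.115 ]
[203.  157.3] 50 [-0.026   0.0548  0.0846] th -0.813 r 0.0358
[241.5 158.1] 41 [0.0125 0.0551 0.0937] th 0.356 r 0.036
[253.  156.8] 53 [0.0234 0.055  0.086 ] th 0.731 r 0.035
[213.7 158.5] 54 [-0.0141  0.055   0.0935] th -0.398 r 0.0364
[227.1 159.1] 56 [-0.0011  0.0546  0.0957] th -0.03 r 0.0357
```

Calibrated on the marks, the axle sits 1 mm nearer the robot, so red is at about 0.385; its tab lines up with mark 4 (measured 0.356 + the same offset = 0.386). Good. Now the yellow wheel.

```bash
python3 -m inch '[[-0.5,0,0,0,0,0],[-0.5,0,0,0,0,0],[-0.37,0.05,0,0,0,0],[0,0,0,0,0,0]]'; python3 -c "
from m import *
go(.5705,.1755,.108)"
```

```text
time: 8.9
ee_pos: [0.5703, 0.1736, 0.2053]
eef_rot: [0.746, 0.666, -0.0, 0.0]
ft_force: [-0.4, 0.6, 0.3]
width: 0.0433
[[0.112, 0.994, -0.0], [0.994, -0.112, -0.001], [-0.001, -0.0, -1.0]] [0.5703 0.1736 0.2053] [ 0.24  0.38 -0.77  1.53  0.27  1.34 -0.67] [-0.4  0.6  0.3]
rows: [5.000e-02 1.000e-03 2.433e+00]
```

```bash
python3 -m inch '[[0.05,0,0.6,0,0,0],[0,0,0.6,0,0,0],[0,0,0.6,0,0,0],[0,0,0.4,0,0,0],[0,0,0.2,0,0,0]]'; python3 -m inch '[[0,0,0,0,0,0],[0,0,0,0,0,0],[0,0,0,0,0,0],[0,0,0,0,0,0],[0,0,0,0,0,0]]' -1 5;python3 -c "
from m import *
go(.5203,.181,.108)"
```

```text
time: 9.52
ee_pos: [0.5699, 0.1775, 0.109]
eef_rot: [0.745, 0.667, -0.0, -0.0]
ft_force: [0.4, 0.8, 0.5]
width: 0.0434
time: 10.15
ee_pos: [0.5707, 0.177, 0.1103]
eef_rot: [0.745, 0.667, 0.0, 0.0]
ft_force: [0.0, 0.6, 2.9]
width: 0.0136
[[0.11, 0.994, 0.001], [0.994, -0.11, 0.0], [0.0, 0.001, -1.0]] [0.5707 0.177  0.1103] [ 0.21  0.46 -0.75  1.64  0.33  1.17 -0.72] [0.  0.6 2.9]
rows: [-0.041 -1.263  0.055]
```

Gripped at 13.6 mm. I'll carry it over the top of the arc (+5 mm) and down to -0.4.

```bash
python3 -m inch '[[0,-0.15,-0.04,0,0,0],[0,-0.15,-0.04,0,0,0],[0,-0.15,-0.03,0,0,0],[0,-0.15,-0.01,0,0,0],[0,-0.15,0.01,0,0,0]]';python3 -m inch '[[0,-0.15,0.03,0,0,0],[0,-0.15,0.04,0,0,0],[0,-0.15,0.04,0,0,0],[0,-0.06,0,0,0,0],[0,0,0,0,0,0]]';python3 -c "
from m import *
go(.5203,.181,.108)"
```

```text
time: 10.78
ee_pos: [0.54, 0.1804, 0.1142]
eef_rot: [0.745, 0.667, -0.0, 0.0]
ft_force: [3.6, -0.6, 3.5]
width: 0.0136
time: 11.4
ee_pos: [0.5192, 0.1824, 0.1089]
eef_rot: [0.745, 0.667, -0.001, -0.001]
ft_force: [2.5, 1.1, -5.7]
width: 0.0139
[[0.11, 0.994, -0.002], [0.994, -0.11, -0.0], [-0.001, -0.002, -1.0]] [0.5192 0.1824 0.1089] [ 0.24  0.37 -0.78  1.76  0.28  1.13 -0.74] [ 2.5  1.1 -5.7]
rows: [-0.032  0.031  0.022]
```

By the tool pose it is slightly past the mark (about -0.43). I'll nudge it back 1.6 mm, release, lift and look.

```bash
python3 -m inch '[[0,0.04,-0.01,0,0,0],[0,0,0,0,0,0],[0,0,0,0,0,0]]'; python3 -m inch '[[0,0,0,0,0,0],[0,0,0,0,0,0],[0,0,0,0,0,0],[0,0,0,0,0,0],[0,0,0,0,0,0]]' 0 20;python3 -m inch '[[0,0,-0.4,0,0,0],[0,0,-0.6,0,0,0],[0,0,-0.8,0,0,0],[0,0,-0.8,0,0,0],[0,0,-0.8,0,0,0]]'; python3 -m inch '[[-0.8,-0.6,-0.5,0,0,0],[-1,-0.8,-0.3,0,0,0],[-1,-0.8,0,0,0,0],[-1,-0.5,0,0,0,0],[0,0,0,0,0,0]]'
python3 - <<'E'
from m import *
yaw=np.radians(-6.2)
go(.55,.2,.25)
for n in("scene","top"):
    c=camera(n);np.savez(n+"9.npz",**c)
t=load("top9");s=load("scene9")
a=cv2.resize(t["img"][100:185,180:262],None,fx=4,fy=4,interpolation=cv2.INTER_CUBIC)
b=cv2.resize(s["img"][170:255,270:352],None,fx=4,fy=4,interpolation=cv2.INTER_CUBIC)
cv2.imwrite("pics/end.png",np.hstack([a,b])[:,:,::-1]);cv2.imwrite("pics/top9.png",t["img"][:,:,::-1])
tabs(s,(270,175,350,252),(.5487,.2037),yaw)
try: tabs(t,(185,105,260,180),(.5455,.2067),yaw)
except Exception as e: print(e)
E
```

```text
time: 11.78
ee_pos: [0.5215, 0.1822, 0.1099]
eef_rot: [0.745, 0.667, -0.0, -0.0]
ft_force: [-0.9, 0.4, -3.5]
width: 0.0139
time: 12.4
ee_pos: [0.5218, 0.1823, 0.1102]
eef_rot: [0.745, 0.667, 0.0, 0.0]
ft_force: [-0.6, -0.7, 0.0]
width: 0.0429
time: 13.02
ee_pos: [0.5217, 0.1826, 0.2485]
eef_rot: [0.745, 0.667, 0.0, 0.0]
ft_force: [1.4, -0.3, 0.0]
width: 0.0436
time: 13.65
ee_pos: [0.3967, 0.0409, 0.2794]
eef_rot: [0.746, 0.666, 0.0, 0.002]
ft_force: [0.2, -0.2, 0.2]
width: 0.0436
[[0.114, 0.993, 0.002], [0.993, -0.114, -0.002], [-0.002, 0.002, -1.0]] [0.3967 0.0409 0.2794] [ 0.58 -0.21 -0.67  1.88 -0.13  1.43 -0.18] [ 0.2 -0.2  0.2]
rows: [4.389 3.351 0.734]
red n 32 y 0.0295 th fin med 0.369 crossbar 30 0.366 maxr 0.0684 wheel xmean 0.0011 rmed 0.0288
   bar world [0.5749 0.2299 0.119 ]
yel n 53 y -0.0283 th fin med -0.352 crossbar 40 -0.339 maxr 0.069 wheel xmean 0.0064 rmed 0.0296
   bar world [0.5237 0.1764 0.12  ]
red n 75 y 0.03 th fin med 0.38 crossbar 54 0.373 maxr 0.0722 wheel xmean -0.0056 rmed 0.0319
   bar world [0.5727 0.2337 0.1207]
yel n 50 y -0.0289 th fin med -0.32 crossbar 48 -0.324 maxr 0.0712 wheel xmean 0.0009 rmed 0.032
   bar world [0.5207 0.1789 0.1239]
```

View pics/end.png

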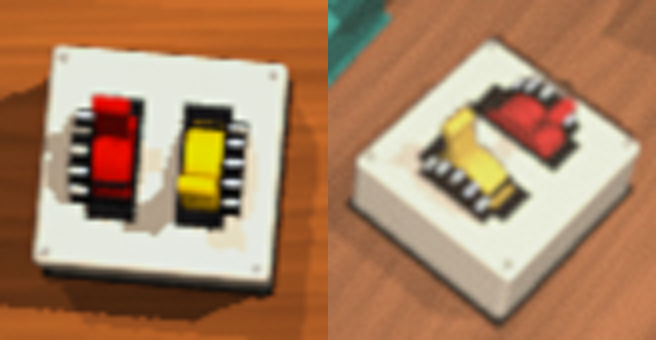

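View pics/top9.png

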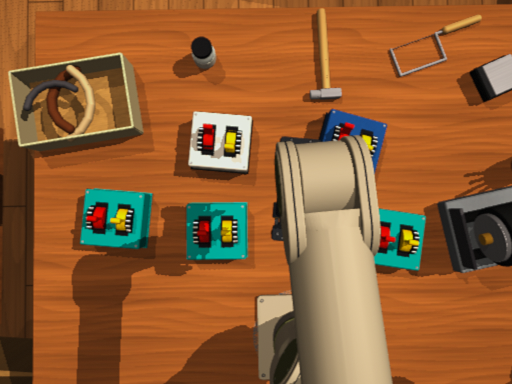

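Both tabs are near their marks. Yellow seems a little short of -0.4, but the median over the visible surface is biased towards upright. I'll do a proper circle fit (wheel r 32, bar r 7 at 62).

```bash
cat > fit.py <<'E'
from h import *
from scipy.optimize import least_squares
def fit(c,P,box,ctr,yaw,name):
    hsv=cv2.cvtColor(c["img"],cv2.COLOR_RGB2HSV);H,S,V=[hsv[...,i].astype(int) for i in range(3)]
    roi=np.zeros((384,512),bool);roi[box[1]:box[3],box[0]:box[2]]=1
    for nm,m,ys in(("red",((H<8)|(H>172))&(S>150)&(V>40),1),("yel",(H>20)&(H<35)&(S>130)&(V>40),-1)):
        q=R.from_euler('z',-yaw).apply(P[m&roi&(P[...,2]>.07)&(P[...,2]<.15)]-[ctr[0],ctr[1],0])
        rad=np.hypot(q[:,0],q[:,2]-.06);wheel=q[(abs(rad-.032)<.004)];bar=q[(rad>.058)]
        def f(p):
            x0,z0,th=p
            bx,bz=x0+.062*np.sin(th),z0+.062*np.cos(th)
            return np.r_[np.hypot(wheel[:,0]-x0,wheel[:,2]-z0)-.032,np.hypot(bar[:,0]-bx,bar[:,2]-bz)-.007]
        for lo in (np.r_[0,.06,.3],):
            s=least_squares(f,[0,.06,np.median(np.arctan2(bar[:,0],bar[:,2]-.06))],x_scale=[.001,.001,.05],loss="soft_l1",f_scale=.0015)
        print(name,nm,"x0,z0,theta",s.x.round(4),"rms",np.sqrt((s.fun**2).mean()).round(4),len(wheel),len(bar))
E
python3 - <<'E'
from fit import *
yaw=np.radians(-6.2)
for k in("0","9"):
    t=load("top"+k);fit(t,pts(t),(185,105,260,180),(.5455,.2067),yaw,"top"+k)
    t=load("scene"+k);fit(t,pts(t),(270,175,350,252),(.5487,.2037),yaw,"scene"+k)
E
```

```text
top0 red x0,z0,theta [ 0.0004  0.0603 -0.0709] rms 0.0015 162 52
top0 yel x0,z0,theta [4.00e-04 6.04e-02 4.69e-01] rms 0.0016 143 43
scene0 red x0,z0,theta [-0.0019  0.0579 -0.0817] rms 0.0017 80 33
scene0 yel x0,z0,theta [-0.0019  0.0582  0.4832] rms 0.0017 85 28
top9 red x0,z0,theta [2.000e-04 6.050e-02 4.388e-01] rms 0.0016 147 46
top9 yel x0,z0,theta [ 0.0008  0.0604 -0.348 ] rms 0.0014 148 48
scene9 red x0,z0,theta [-0.0019  0.0583  0.431 ] rms 0.0016 86 26
scene9 yel x0,z0,theta [-0.0018  0.0582 -0.3495] rms 0.0016 88 34
```

The fits agree between cameras: red +0.435, yellow -0.35. Both are clearly at their marks but about 2–3 mm off, so I'll trim each in the same order. Red first, shifting 2 mm towards the robot.

```bash
python3 -m inch '[[0,0.5,0,0,0,0],[1,1,0,0,0,0],[1,1,0,0,0,0],[1,0.8,0,0,0,0],[1,0.5,0,0,0,0]]'; python3 -m inch '[[0.7,0,0.3,0,0,0],[0,0,0.3,0,0,0],[0,0,0.3,0,0,0],[0,0,0,0,0,0]]'; python3 -c "
from m import *
go(.5744,.2325,.2)
go(.5744,.2325,.11)"
```

```text
time: 14.38
ee_pos: [0.568, 0.1878, 0.2776]
eef_rot: [0.745, 0.667, 0.0, -0.001]
ft_force: [-0.2, -0.7, 0.3]
width: 0.0436
time: 14.88
ee_pos: [0.5694, 0.212, 0.2413]
eef_rot: [0.745, 0.667, -0.001, -0.0]
ft_force: [-0.5, -0.6, 0.0]
width: 0.0437
[[0.111, 0.994, -0.001], [0.994, -0.111, -0.001], [-0.001, -0.001, -1.0]] [0.5694 0.212  0.2413] [ 0.22  0.41 -0.86  1.45  0.31  1.43 -0.75] [-0.5 -0.6  0. ]
rows: [0.524 0.069 1.032]
[[0.111, 0.994, -0.001], [0.994, -0.111, -0.001], [-0.001, -0.001, -1.0]] [0.5694 0.212  0.2413] [ 0.22  0.41 -0.86  1.45  0.31  1.43 -0.75] [-0.5 -0.6  0. ]
rows: [0.527 0.071 3.282]
```

```bash
python3 -m inch '[[0.52,0.07,0,0,0,0],[0,0,0.6,0,0,0],[0,0,0.6,0,0,0],[0,0,0.4,0,0,0],[0,0,0,0,0,0]]'; python3 -c "
from m import *
go(.5744,.2325,.11)"
```

```text
time: 15.5
ee_pos: [0.5744, 0.2328, 0.1776]
eef_rot: [0.745, 0.667, -0.001, -0.0]
ft_force: [-0.3, 0.1, 1.3]
width: 0.0442
[[0.111, 0.994, -0.001], [0.994, -0.111, -0.001], [-0.001, -0.001, -1.0]] [0.5744 0.2328 0.1776] [ 0.17  0.48 -0.84  1.5   0.36  1.33 -0.81] [-0.3  0.1  1.3]
rows: [-0.006  0.004  1.69 ]
```

```bash
python3 -m inch '[[0,0,0.6,0,0,0],[0,0,0.6,0,0,0],[0,0,0.4,0,0,0],[0,0,0.1,0,0,0],[0,0,0,0,0,0]]'; python3 -m inch '[[0,0,0,0,0,0],[0,0,0,0,0,0],[0,0,0,0,0,0],[0,0,0,0,0,0],[0,0,0,0,0,0]]' -1 5;python3 -c "
from m import *
go(.5722,.2325,.11)"
```

```text
time: 16.12
ee_pos: [0.5749, 0.2338, 0.1108]
eef_rot: [0.745, 0.667, 0.0, 0.0]
ft_force: [0.6, -0.1, -0.7]
width: 0.0438
time: 16.75
ee_pos: [0.5747, 0.2337, 0.1103]
eef_rot: [0.745, 0.667, 0.0, 0.0]
ft_force: [-1.1, 0.8, 1.3]
width: 0.0135
[[0.11, 0.994, 0.0], [0.994, -0.11, -0.0], [0.0, 0.0, -1.0]] [0.5747 0.2337 0.1103] [ 0.15  0.53 -0.81  1.57  0.41  1.21 -0.85] [-1.1  0.8  1.3]
rows: [-0.036 -0.058  0.007]
```

```bash
python3 -m inch '[[0,-0.05,0,0,0,0],[0,0,0,0,0,0],[0,0,0,0,0,0]]'; python3 -m inch '[[0,0,0,0,0,0],[0,0,0,0,0,0],[0,0,0,0,0,0],[0,0,0,0,0,0],[0,0,0,0,0,0]]' 0 20;python3 -m inch '[[0,0,-0.4,0,0,0],[0,0,-0.6,0,0,0],[0,0,-0.7,0,0,0],[0,0,-0.7,0,0,0],[0,0,0,0,0,0]]'; python3 -m inch '[[-0.4,-0.4,0,0,0,0],[-0.4,-0.4,0,0,0,0],[-0.4,-0.35,0,0,0,0],[0,0,0,0,0,0]]';python3 -c "
from m import *
go(.5215,.1815,.11)"
```

```text
time: 17.12
ee_pos: [0.5734, 0.2338, 0.1108]
eef_rot: [0.745, 0.667, 0.001, 0.001]
ft_force: [5.6, -0.9, 4.4]
width: 0.0141
time: 17.75
ee_pos: [0.5724, 0.2339, 0.11]
eef_rot: [0.745, 0.667, -0.0, -0.0]
ft_force: [0.4, 0.3, 0.7]
width: 0.0427
time: 18.38
ee_pos: [0.5735, 0.2348, 0.2096]
eef_rot: [0.745, 0.667, 0.002, 0.001]
ft_force: [-0.0, -0.5, -0.4]
width: 0.0434
time: 18.88
ee_pos: [0.5211, 0.1902, 0.2062]
eef_rot: [0.745, 0.667, -0.0, 0.001]
ft_force: [0.2, 0.9, 0.3]
width: 0.0433
[[0.111, 0.994, 0.0], [0.994, -0.111, -0.002], [-0.001, 0.0, -1.0]] [0.5211 0.1902 0.2062] [ 0.31  0.3  -0.89  1.64  0.24  1.32 -0.72] [0.2 0.9 0.3]
rows: [-0.211  0.033  2.406]
```

```bash
python3 -m inch '[[-0.25,0.03,0.6,0,0,0],[0,0,0.6,0,0,0],[0,0,0.6,0,0,0],[0,0,0.4,0,0,0],[0,0,0.2,0,0,0]]'; python3 -m inch '[[0,0,0,0,0,0],[0,0,0,0,0,0],[0,0,0,0,0,0],[0,0,0,0,0,0],[0,0,0,0,0,0]]' -1 5;python3 -c "
from m import *
go(.5185,.1815,.108)"
```

```text
time: 19.5
ee_pos: [0.5216, 0.1815, 0.1094]
eef_rot: [0.745, 0.667, -0.0, -0.0]
ft_force: [0.2, 0.9, 0.4]
width: 0.0437
time: 20.12
ee_pos: [0.5218, 0.1813, 0.1106]
eef_rot: [0.745, 0.667, 0.0, 0.0]
ft_force: [-1.6, 0.3, 3.9]
width: 0.0137
[[0.11, 0.994, 0.001], [0.994, -0.11, -0.0], [0.0, 0.001, -1.0]] [0.5218 0.1813 0.1106] [ 0.29  0.39 -0.85  1.76  0.32  1.14 -0.76] [-1.6  0.3  3.9]
rows: [-0.003 -0.083  0.065]
```

```bash
python3 -m inch '[[0,-0.08,0.02,0,0,0],[0,0,0,0,0,0],[0,0,0,0,0,0]]'; python3 -m inch '[[0,0,0,0,0,0],[0,0,0,0,0,0],[0,0,0,0,0,0],[0,0,0,0,0,0],[0,0,0,0,0,0]]' 0 20;python3 -m inch '[[0,0,-0.4,0,0,0],[0,0,-0.6,0,0,0],[0,0,-0.8,0,0,0],[0,0,-0.8,0,0,0],[0,0,-0.8,0,0,0]]'; python3 -m inch '[[-0.8,-0.6,-0.5,0,0,0],[-1,-0.8,-0.3,0,0,0],[-1,-0.8,0,0,0,0],[-1,-0.5,0,0,0,0],[0,0,0,0,0,0]]'
python3 - <<'E'
from fit import *
from bench import *
yaw=np.radians(-6.2)
t=camera("top");s=camera("scene")
fit(t,pts(t),(185,105,260,180),(.5455,.2067),yaw,"top")
fit(s,pts(s),(270,175,350,252),(.5487,.2037),yaw,"scene")
s0=load("scene0");d=cv2.resize(np.hstack([s0["img"][255:350,185:285],s["img"][255:350,185:285],s["img"][170:265,262:362]]),None,fx=2.6,fy=2.6,interpolation=cv2.INTER_CUBIC)
cv2.imwrite("pics/fin.png",d[:,:,::-1]);print(read_state()["ee_pos"],read_state()["time"])
E
```

```text
time: 20.5
ee_pos: [0.5186, 0.1815, 0.1095]
eef_rot: [0.745, 0.667, 0.0, 0.0]
ft_force: [1.1, -0.6, 2.6]
width: 0.0137
time: 21.12
ee_pos: [0.5184, 0.1815, 0.1093]
eef_rot: [0.745, 0.667, -0.0, 0.0]
ft_force: [0.0, -0.1, -0.3]
width: 0.0426
time: 21.75
ee_pos: [0.5184, 0.1818, 0.2476]
eef_rot: [0.745, 0.667, 0.0, 0.0]
ft_force: [-0.4, -0.5, -0.1]
width: 0.0437
time: 22.38
ee_pos: [0.3934, 0.0401, 0.2785]
eef_rot: [0.746, 0.666, -0.0, 0.002]
ft_force: [0.7, 1.3, -0.4]
width: 0.0435
top red x0,z0,theta [0.0005 0.0604 0.4027] rms 0.0016 147 47
top yel x0,z0,theta [ 0.001   0.0604 -0.3995] rms 0.0015 148 48
scene red x0,z0,theta [-0.0017  0.058   0.4041] rms 0.0015 95 30
scene yel x0,z0,theta [-0.0022  0.0587 -0.4123] rms 0.0018 80 32
[0.39462038 0.04276195 0.27828084] 22.475
```

View pics/fin.png

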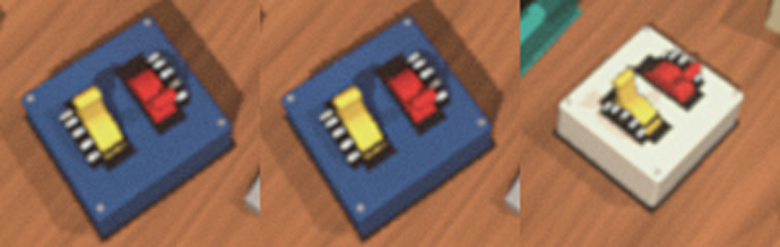

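The blue selector is unchanged (left before, middle now). The cream one (right) shows red leaning away and yellow leaning towards the robot, at 0.40 and -0.40, with the arm clear.

```bash
python3 -m inch '[[0,0,0,0,0,0],[0,0,0,0,0,0]]'; python3 -c "
from bench import *
print(close_job())"
```

```text
time: 22.72
ee_pos: [0.3946, 0.0432, 0.2773]
eef_rot: [0.744, 0.668, 0.0, -0.0]
ft_force: [0.9, -0.2, -0.3]
width: 0.0435
the job is handed in; nothing more can be done
None
```

The cream selector is set: the red tab is at position 4 and the yellow tab at position 2. I handed the job in at 22.7 s, with the gripper open and the arm clear of everything.

- **Moves:** I gripped each crossbar lightly, red first and then yellow, and carried it along its arc to the mark. My first look afterwards put red at about 0.435 and yellow at about -0.35, so I trimmed each by 2–3 mm in the same order.
- **Final check:** fits to the depth points from two cameras gave:

| Wheel | Target | Top camera | Scene camera |
|---|---|---|---|
| Red | +0.40 | +0.403 | +0.404 |
| Yellow | -0.40 | -0.400 | -0.412 |

- **Blue selector:** it looks unchanged in before-and-after pictures. I compared those by eye and did not measure its wheels again at the end.
- **Disagreements:** an earlier, cruder angle estimate (median over the visible surface) read 0.02–0.07 closer to upright than the fits. The two cameras also differed by about 3 mm on where the box stands, so I fitted each in its own frame.

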